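# Wind and set the glue-cure bell timer

### The arm

A 6-joint arm with a two-finger parallel gripper is mounted at the origin on the work surface. World frame = base frame: x ahead of the robot, y to its left, z up, the work surface at z = 0. Lengths are in m, angles in rad, forces in N, time in s.
With the tool pointing down it reaches from about 0.35 to 0.975 m from the base axis. Payload 4.9 kg.
Tool frame: the origin (TCP) lies at the very end of the fingers, on their centre line; the grasp point (between the pads) lies 19 mm behind it; x points along the fingers, y is the direction in which the jaws open and shut, and the axes are right-handed (so a half turn about x gives the same grasp; the last joint's range is limited). The gripper opens to 85 mm and grips with 20 to 120 N. Pads are 22 mm wide; open, the fingers measure 114 mm over their backs; the gripper's body (76 mm by 85 mm) begins 54 mm behind the grasp point. The pads swing forward as they close: fully open they stand 13 mm farther back than shut.
Start: joints at [-1.419, 0.053, 1.613, -0, 1.476, -0.119], TCP at [0.167, -0.602, 0.231] pointing down, gripper open.
Joint ranges: [-3.01, 3.01], [-1.01, 2.22], [0.06, 2.58], [-1.02, 4.17], [0.09, 2.62], [-3.14, 3.14]. Speed limits (rad/s): [2.57, 2.57, 3.14, 3.14, 3.14, 3.14].

### API

Orientations are given as a rotation vector (axis times angle).
In Python, from station import ctrl gives the robot as it stands. The module is installed in compiled form; this text tells all that it offers.
- The arm moves only by the shell command python3 -m handwheel 'ROWS' [FORCE]. ROWS is JSON, one flat list of numbers, 7 for each row, row after row: the opening, from 0 (shut) to 1 (fully open), then the shift along the tool's x, y, z in m, then the turn, a rotation vector about the tool's x, y, z in degrees. A call has 1 to 12 rows; each row is the pose to reach, as a shift and turn from the pose commanded when the call began, along the tool's axes at that moment; what a row does not reach only later rows make up. A row lasts 1/12 s, in which the tool goes at most 41.7 mm and 7.16 degrees, less where a joint would pass 70% of its speed; a pose out of reach is approached as far as the arm can. A call with a gripper value outside its range is refused whole. The fingers move at their own pace and stop on an object; FORCE is the grip in N (left out, the last holds). Time passes only in rows, so rows that repeat a pose let the fingers close. It gives the time, the measured TCP pose, the force and the opening at its end, in the units of the state.
- ctrl.get_obs(): the state, without advancing time (a new reading comes with each control period).
- ctrl.get_image(name): name is "scene" or "top"; returns (picture, depth): 384x512x3 uint8, blue, green, red; 384x512 float32, m along the optical axis (not along the pixel's ray), 0 where there is no reading.
- ctrl.camera_params(name): a dict with "fov_y" (degrees; the focal length in pixels is half the picture's height over the tangent of half this angle, whatever the lens; pixels are square), "cx", "cy" (the principal point, pixels), "dist_coeffs" ([k1, k2, p1, p2, k3] as OpenCV has them; the pictures are not rectified), "R" (3x3) and "t" (3): a world point X has camera coordinates R X + t. Camera axes: x right, y down, z forward; pixel columns grow to the right and rows downward; lengths in m; the calibration is good to about 2 mm. A picture is of the moment at which its call begins. camera_params takes no time and is no camera call.
- ctrl.finish_job(): hands the job in, once; it reports no verdict.
The state is a dict: "t": time; "q": joint angles; "dq": joint speeds; "effort": joint torques, N m; "tool_pos": TCP position; "tool_rot": TCP orientation; "contact_force": force on the tool from outside, world axes, zero at the start; "wrist_torque": the same for the moment, N m; "opening": finger opening in m.
Only numpy, scipy, OpenCV 4.12 (cv2) and the standard library are available. Lean on these libraries where they do the work, as an engineer would, in place of code of your own. Each camera call takes 0.05 s, during which the arm holds its last target.

### The job

The glued housings now need 20 minutes to cure: on the larger of the two bell timers, twist the knob clockwise until the pointer is clearly past the 30-minute top mark so that the bell is wound, without forcing it hard against the stop, then turn it back until the pointer is at the 20-minute mark and let go. The pointer trails the knob, so go by the pointer and by feel; leave the small timer and everything else on the bench alone.

Things in the scene. Friction and masses are not known exactly. Their poses are not given: they have to be found in the camera images.
- timer: larger bell timer: beige case 130 x 130 x 36 mm fixed to the bench, round cream scale plate on top; origin at the centre of its underside on the dial axis, z up. Seven black marks 5 minutes apart surround the dial, 41 mm from the axis outwards: the 0 mark in the case's -x direction, the others following clockwise seen from above, 0.08 rad a minute. Marks 0, 10, 20 and 30 are long (19 mm), the others short (9 mm).
- mark20 (a point): middle of the 20-minute mark, the third of the four long marks of the large timer's scale, counted from 0, 50 mm from the dial axis, 38 mm above the bench
- mark30 (a point): middle of the 30-minute top mark, the last and thickest long mark of the large timer's scale, 50 mm from the dial axis, 38 mm above the bench
- dial (a joint): angle of the large timer's grey pointer disc (68 mm wide, top 46 mm above the bench, black pointer at the rim reaching 48 mm from the axis): 0 at the 0 mark, growing clockwise from above, 0.08 rad a minute (20 minutes = 1.60, 30 = 2.40). Hard stop at 2.62. Stays where it is left. Turning it takes about 0.12 to 0.17 N m up, 0.07 to 0.12 N m down (friction and a weak mainspring).
- knob (a joint): angle by which the large timer's knob leads its pointer disc, clockwise positive. A spring of about 0.5 N m/rad joins them, so it shows the torque: 0 when untouched, about 0.24 to 0.35 rad winding up, -0.14 to -0.25 turning back, growing steeply once the pointer is at the stop. Over 0.55 rad (0.28 N m) either way strains the works: that is forcing it.
- knob_grip (a point): middle of the large timer's knob: a black upright bar 44 mm long, 14 mm thick, 49 to 83 mm above the bench, on a round 42 mm foot over the disc. The point is on the dial axis 71 mm above the bench. Its x axis runs along the bar (white line on top at the pointer's side, -x), y across the thickness, z up. Bar yaw = case yaw minus joint dial minus joint knob.
- small_timer: the small spare timer, to be left alone: a beige case 85 x 85 x 30 mm fixed to the bench, with a small knob up to 58 mm above the bench; origin at the centre of its underside
- small_dial (a joint): angle of the small timer's knob and pointer, clockwise positive; must stay as it is
- housing_a: loose open beige plastic housing, 150 x 85 x 34 mm, with a black motor inside; bystander
- housing_b: a second such housing; bystander
- screwdriver: loose screwdriver, 180 mm long, lying on the bench; bystander
- glue: loose small white glue bottle, 36 mm across, 85 mm tall; bystander
- tape: loose roll of paper tape, 84 mm across, 18 mm tall; bystander
- motor: loose small steel motor standing upright, 36 mm across, 57 mm tall with its shaft; bystander
- fan_block: loose black block, 45 x 45 x 25 mm; bystander
Mind the look-alikes: they are no part of the job. Leave any yellow look-alike of the timer alone.

How it is judged:
By the outcome, as a careful person would: the job done as asked, in the order asked, and still so for the second after the job is handed in, with the robot touching nothing.
It also fails if it takes over 64 s, if anything falls off the work surface, if the arm or the gripper's body presses on something with over 40 N, if the wrist force passes 120 N, or if a joint passes its speed limit or range.

## Working session

There is one attempt and no reset: what is moved stays moved. The work goes in short steps, Python scripts to look and compute and a shell command to move; the robot and the scene stay as the last step left them, time stands still between calls to the robot, and variables do not carry over. Pictures are saved under pics/ and viewed, and the job is handed in when it is done.

```bash
mkdir -p pics; python3 - <<'E'
from station import ctrl
import cv2
o=ctrl.get_obs()
print({k:o[k] for k in('t','tool_pos','tool_rot','opening','contact_force','wrist_torque')})
for n in('scene','top'):
    im,d=ctrl.get_image(n); cv2.imwrite(f'pics/{n}0.png',im)
    import numpy as np; np.save(f'{n}0.npy',d)
    print(n,ctrl.camera_params(n))
E
```

```text
{'t': 0.0, 'tool_pos': array([ 0.16710383, -0.60160147,  0.23005095]), 'tool_rot': array([ 2.07750059,  0.28521906, -2.07754623]), 'opening': 0.08553123672172255, 'contact_force': array([ 0.26528873, -0.24322248,  0.0467765 ]), 'wrist_torque': array([ 4.24243210e-05, -5.02108544e-02, -5.52270380e-02])}
scene {'fov_y': 47.91851819148396, 'cx': 251.72064513707357, 'cy': 189.5776990648963, 'dist_coeffs': array([-0.11873076,  0.        ,  0.        ,  0.        ,  0.        ]), 'R': array([[ 0.86869286,  0.49528969,  0.00780049],
       [ 0.29271663, -0.50056708, -0.81470827],
       [-0.39961194,  0.71001459, -0.57981858]]), 't': array([-0.46122815, -0.083784  ,  1.66700394])}
top {'fov_y': 42.091244588958965, 'cx': 259.8249948277125, 'cy': 195.76299809958672, 'dist_coeffs': array([-0.10694066,  0.        ,  0.        ,  0.        ,  0.        ]), 'R': array([[-0.00940631, -0.99980712, -0.01724096],
       [-0.99503381,  0.01106722, -0.09892029],
       [ 0.09909202,  0.01622486, -0.99494599]]), 't': array([0.01687927, 0.53411261, 1.58755205])}
```

View pics/scene0.png

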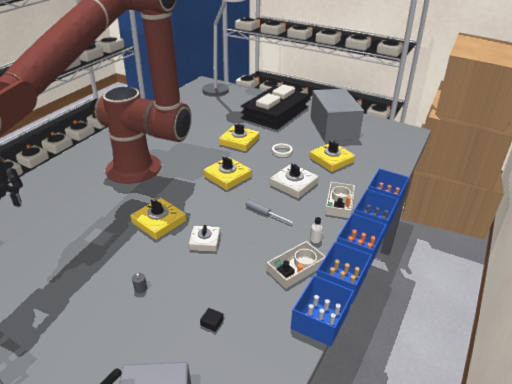

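View pics/top0.png

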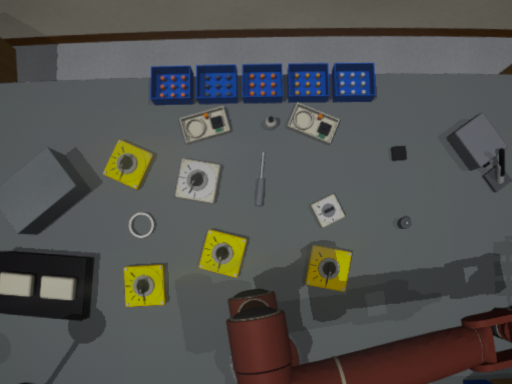

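The scene view shows the beige timers at about (294,179) and (205,238). In the top view the candidates are beige large (198,181), beige small (328,210), and yellow ones at (128,163), (222,253), (144,286) and (329,268). The large beige one fits the description, so I'll confirm it with an enlarged, metric crop.

```bash
cat > h.py <<'E'
import numpy as np,cv2
from station import ctrl
def cam(n):
    p=ctrl.camera_params(n); f=192/np.tan(np.radians(p['fov_y']/2))
    K=np.array([[f,0,p['cx']],[0,f,p['cy']],[0,0,1]]); return K,p['dist_coeffs'],p['R'],p['t']
def proj(n,X):
    K,D,R,t=cam(n); return cv2.projectPoints(np.asarray(X,float).reshape(-1,1,3),cv2.Rodrigues(R)[0],t,K,D)[0][:,0]
def unproj(n,uv,z):
    K,D,R,t=cam(n); p=cv2.undistortPoints(np.array([[uv]],float),K,D)[0,0]
    d=R.T@np.array([p[0],p[1],1]); c=-R.T@t; return c+d*(z-c[2])/d[2]
def ortho(n,im,c,z,half=.08,N=600):
    # up = +x world, left = +y world
    g=np.linspace(half,-half,N); X,Y=np.meshgrid(g,g,indexing='ij')
    P=np.stack([c[0]+X,c[1]+Y,np.full_like(X,z)],-1)
    m=proj(n,P).reshape(N,N,2).astype(np.float32)
    return cv2.remap(im,m[...,0],m[...,1],cv2.INTER_CUBIC)
E
python3 - <<'E'
from h import *
im=cv2.imread('pics/top0.png'); d=np.load('top0.npy')
c=unproj('top',(198,181),.038); print(c, unproj('top',(328,210),.03))
cv2.imwrite('pics/o1.png',ortho('top',im,c,.037))
ims=cv2.imread('pics/scene0.png')
cv2.imwrite('pics/s1.png',cv2.resize(ims[150:210,255:335],None,fx=8,fy=8,interpolation=cv2.INTER_CUBIC))
E
```

```text
[0.58332757 0.21072546 0.038     ] [ 0.4854417  -0.20763829  0.03      ]
```

View pics/o1.png

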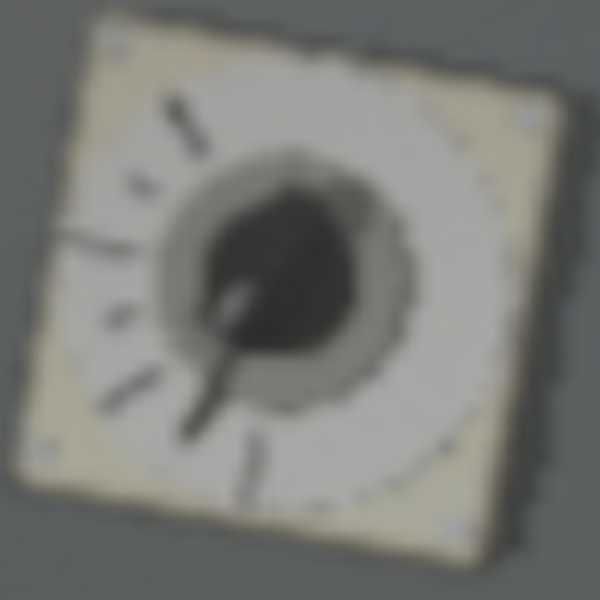

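View pics/s1.png

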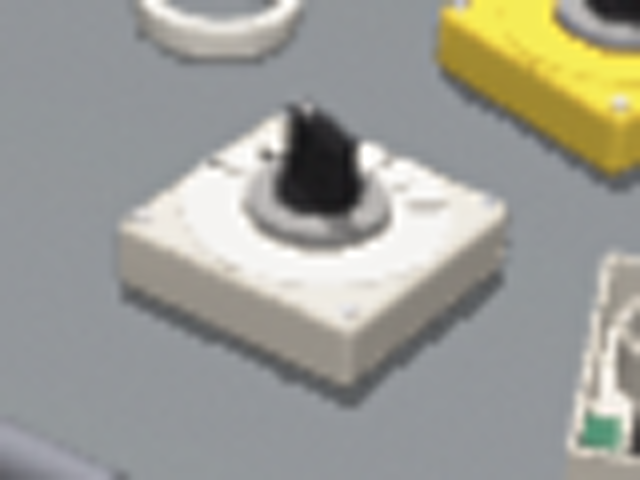

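Confirmed: beige 130 mm case with a wide cream plate, the 0 mark at crop (250,465) and the thick 30 mark at (185,125), pointer near 5 min. Next I'll check the fitted pose in both cameras and work out the approach.

```bash
cat >> h.py <<'E'
def overlay(n,im,C,yaw,dial,fn,s=6,r=45):
    c,s_=np.cos(yaw),np.sin(yaw); Rz=np.array([[c,-s_],[s_,c]])
    def W(p,z): return np.r_[np.array(C)+Rz@np.array(p),z]
    u0=proj(n,[W((0,0),.04)])[0].astype(int); x0,y0=u0-r
    big=cv2.resize(im[y0:y0+2*r,x0:x0+2*r],None,fx=s,fy=s,interpolation=cv2.INTER_CUBIC)
    def L(ps,col,cl=False):
        q=((proj(n,ps)-[x0,y0]+.5)*s-.5).round().astype(np.int32); cv2.polylines(big,[q],cl,col,1)
    L([W((.065*a,.065*b),.036) for a,b in((1,1),(1,-1),(-1,-1),(-1,1))],(0,0,255),True)
    for m in range(0,31,5):
        a=np.pi-.08*m; l=.019 if m%10==0 else .009
        L([W((k*np.cos(a),k*np.sin(a)),.037) for k in(.041,.041+l)],(255,0,0))
    a=np.pi-dial; L([W((k*np.cos(a),k*np.sin(a)),.046) for k in(.03,.048)],(0,200,0))
    L([W((.034*np.cos(t),.034*np.sin(t)),.046) for t in np.linspace(0,6.28,60)],(0,200,200),True)
    cv2.imwrite(fn,big)
E
python3 - <<'E'
from h import *
from scipy.spatial.transform import Rotation as Rr
C=(.5857,.2137)
a=cv2.imread('pics/top0.png');b=cv2.imread('pics/scene0.png')
overlay('top',a,C,-.168,.43,'pics/ov1.png');overlay('scene',b,C,-.168,.43,'pics/ov2.png')
x=np.hstack([cv2.resize(cv2.imread('pics/ov%d.png'%i),(400,400)) for i in(1,2)]);cv2.imwrite('pics/ov12.png',x)
o=ctrl.get_obs(); M=Rr.from_rotvec(o['tool_rot']).as_matrix(); print(M.round(4))
y=M[:,1]; print('y yaw',np.arctan2(y[1],y[0]), o['q'])
E
```

```text
[[-3.000e-04  2.675e-01 -9.636e-01]
 [ 1.800e-03 -9.636e-01 -2.675e-01]
 [-1.000e+00 -1.800e-03 -2.000e-04]]
y yaw -1.3000068456225926 [-1.41898484e+00  5.32557586e-02  1.61416996e+00 -1.83053653e-06
  1.47602930e+00 -1.18977615e-01]
```

View pics/ov12.png

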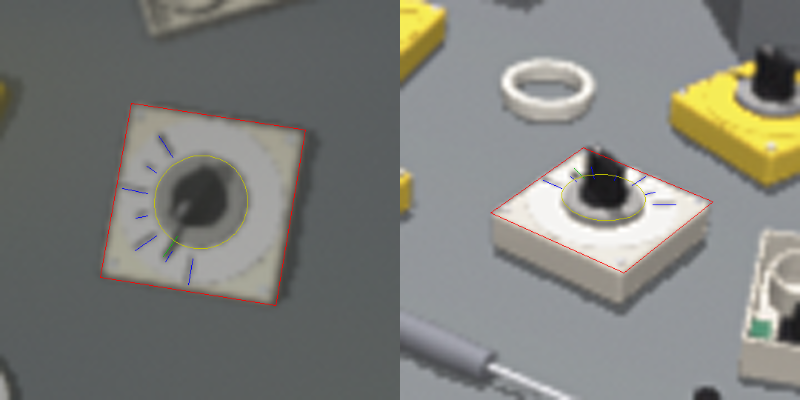

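The overlay matches in both cameras: case centre (0.5857, 0.2137), yaw −0.168, dial about 0.43. I'll approach above it.

```bash
python3 -m handwheel '[1,0,-0.028,-0.026,-5.4,0,0, 1,0,-0.056,-0.052,-10.8,0,0, 1,0,-0.084,-0.078,-16.2,0,0, 1,0,-0.112,-0.104,-21.7,0,0, 1,0,-0.14,-0.13,-27,0,0, 1,0,-0.168,-0.155,-32.5,0,0, 1,0,-0.196,-0.181,-38,0,0, 1,0,-0.224,-0.207,-43.3,0,0, 1,0,-0.253,-0.233,-48.7,0,0, 1,0,-0.281,-0.259,-54,0,0, 1,0,-0.309,-0.285,-59.6,0,0, 1,0,-0.337,-0.311,-65,0,0]' 40
python3 - <<'E'
from h import *
from scipy.spatial.transform import Rotation as Rr
o=ctrl.get_obs(); M=Rr.from_rotvec(o['tool_rot']).as_matrix()
print('d tool',M.T@(np.array([.5857,.2137,.13])-o['tool_pos']),'yaw',np.arctan2(M[1,1],M[0,1]),o['q'],o['t'])
E
```

```text
t: 1.1
tool_pos: [0.3769, -0.1924, 0.231]
tool_rot: [1.327, 1.129, -1.327]
contact_force: [1.6, -0.3, 0.3]
opening: 0.0856
d tool [ 0.10097969  0.14090773 -0.43433949] yaw -0.1612279538007898 [-6.48290399e-01 -4.64777349e-01  2.05695164e+00  6.26965942e-05
  1.54940536e+00 -4.87063787e-01] 1.1
```

```bash
python3 -m handwheel '[1,0,0.012,-0.036,-5.4,0,0, 1,0,0.024,-0.072,-10.8,0,0, 1,0,0.035,-0.109,-16.2,0,0, 1,0,0.047,-0.145,-21.7,0,0, 1,0.01,0.059,-0.181,-27,0,0, 1,0.02,0.07,-0.217,-32.5,0,0, 1,0.03,0.082,-0.253,-38,0,0, 1,0.04,0.094,-0.29,-43.3,0,0, 1,0.06,0.106,-0.326,-48.7,0,0, 1,0.08,0.117,-0.362,-54,0,0, 1,0.09,0.129,-0.398,-59.6,0,0, 1,0.1,0.141,-0.434,-65,0,0]'
cat > rem.py <<'E'
from h import *
from scipy.spatial.transform import Rotation as Rr
def st(tg=(.5857,.2137,.13)):
    o=ctrl.get_obs(); M=Rr.from_rotvec(o['tool_rot']).as_matrix()
    print('d tool',(M.T@(np.array(tg)-o['tool_pos'])).round(4),'yaw',np.arctan2(M[1,1],M[0,1]).round(4),'t',o['t'],'F',o['contact_force'].round(2),'T',o['wrist_torque'].round(3),'q',o['q'].round(2),'op',o['opening'],'xdir',M[:,0].round(4))
if __name__=='__main__': st()
E
python3 -m handwheel '[1,0,0,0,0,0,0, 1,0,0,0,0,0,0]'; python3 rem.py
python3 - <<'E'
from h import *
im,_=ctrl.get_image('top'); u=proj('top',[[.5857,.2137,.1]])[0].astype(int);u[1]=max(u[1],60)
s,_=ctrl.get_image('scene'); v=proj('scene',[[.5857,.2137,.1]])[0].astype(int)
f=lambda i,u:cv2.resize(i[u[1]-50:u[1]+50,u[0]-50:u[0]+50],(400,400),interpolation=cv2.INTER_CUBIC)
cv2.imwrite('pics/a1.png',np.hstack([f(im,u),f(s,v)]))
E
```

```text
t: 2.1
tool_pos: [0.5867, 0.2124, 0.1289]
tool_rot: [0.466, 1.522, -0.469]
contact_force: [-0.4, -0.9, 1.1]
opening: 0.0856
t: 2.27
tool_pos: [0.5865, 0.2118, 0.1289]
tool_rot: [0.468, 1.523, -0.472]
contact_force: [0.8, -1.1, 0.3]
opening: 0.0854
d tool [-0.0011  0.0012 -0.0017] yaw 0.9712 t 2.2667 F [ 0.77 -1.13  0.34] T [-0.017 -0.006  0.019] q [ 0.23  0.13  1.7  -0.    1.31 -0.74] op 0.08539401212123615 xdir [-0.004  -0.0012 -1.    ]
```

View pics/a1.png

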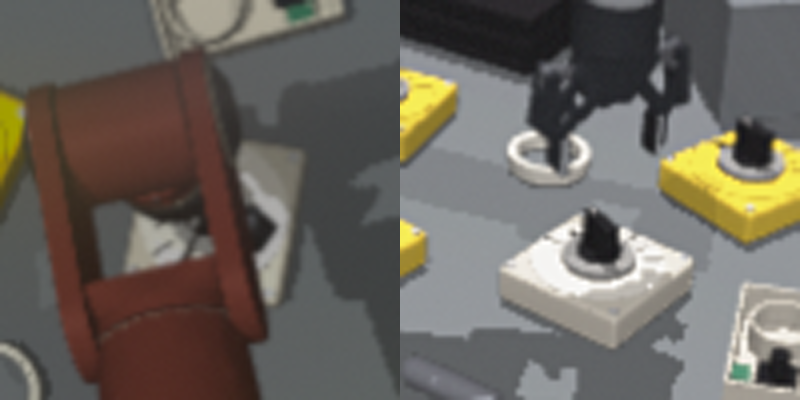

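Gripper is centred above the knob and the jaws straddle it. Descend and grip gently.

```bash
python3 -m handwheel '[1,0.015,0.001,-0.0015,0,0,0, 1,0.03,0.001,-0.0015,0,0,0, 1,0.045,0.001,-0.0015,0,0,0, 1,0.06,0.001,-0.0015,0,0,0, 1,0.068,0.001,-0.0015,0,0,0, 1,0.074,0.001,-0.0015,0,0,0, 1,0.074,0.001,-0.0015,0,0,0]' 40; python3 rem.py
```

```text
t: 2.95
tool_pos: [0.5859, 0.2112, 0.0567]
tool_rot: [0.472, 1.52, -0.473]
contact_force: [0.3, 0.4, 0.2]
opening: 0.0852
d tool [-0.0733  0.0018 -0.0016] yaw 0.9676 t 2.95 F [0.35 0.42 0.18] T [-0.03   0.014 -0.007] q [ 0.23  0.21  1.74 -0.    1.19 -0.74] op 0.08518646572955466 xdir [-1.3e-03 -3.0e-04 -1.0e+00]
```

```bash
python3 - <<'E'
from h import *
s,_=ctrl.get_image('scene'); v=proj('scene',[[.5857,.2137,.06]])[0].astype(int)
cv2.imwrite('pics/a2.png',cv2.resize(s[v[1]-40:v[1]+40,v[0]-40:v[0]+40],(560,560),interpolation=cv2.INTER_CUBIC))
E
```

```text
(no output)
```

View pics/a2.png

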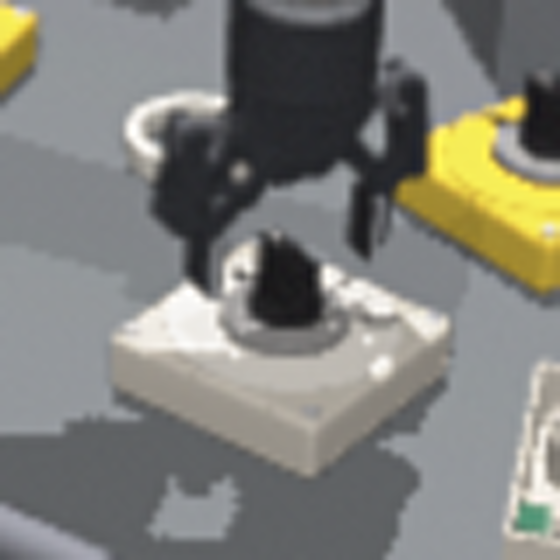

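```bash
python3 -m handwheel '[0.6,0,0.0015,-0.0015,0,0,0, 0.3,0,0.0015,-0.0015,0,0,0, 0.1,0,0.0015,-0.0015,0,0,0, 0.1,0,0.0015,-0.0015,0,0,0, 0.1,0,0.0015,-0.0015,0,0,0, 0.1,0,0.0015,-0.0015,0,0,0, 0,0,0.0015,-0.0015,0,0,0, 0,0,0.0015,-0.0015,0,0,0]' 40; python3 rem.py
```

```text
t: 3.67
tool_pos: [0.5863, 0.2144, 0.0576]
tool_rot: [0.471, 1.519, -0.471]
contact_force: [-1.6, 0.3, 2.5]
opening: 0.0134
d tool [-0.0724 -0.0009 -0.0001] yaw 0.969 t 3.6667 F [-1.64  0.29  2.45] T [0.01  0.205 0.019] q [ 0.23  0.21  1.74  0.    1.19 -0.74] op 0.01338690149900075 xdir [ 1.e-04  1.e-04 -1.e+00]
```

Gripped (opening 13.4 mm). Start winding clockwise (+tool x), about 72°.

```bash
python3 -m handwheel '[0,0,0,0,3,0,0, 0,0,0,0,8,0,0, 0,0,0,0,13,0,0, 0,0,0,0,18,0,0, 0,0,0,0,23,0,0, 0,0,0,0,28,0,0, 0,0,0,0,33,0,0, 0,0,0,0,38,0,0, 0,0,0,0,43,0,0, 0,0,0,0,47,0,0, 0,0,0,0,50,0,0, 0,0,0,0,50,0,0]' 50; python3 rem.py
python3 - <<'E'
from h import *
s,_=ctrl.get_image('scene'); v=proj('scene',[[.5857,.2137,.06]])[0].astype(int)
cv2.imwrite('pics/a3.png',cv2.resize(s[v[1]-40:v[1]+40,v[0]-40:v[0]+40],(560,560),interpolation=cv2.INTER_CUBIC))
E
```

```text
t: 4.67
tool_pos: [0.586, 0.2142, 0.0576]
tool_rot: [1.137, 1.253, -1.139]
contact_force: [-3.0, 0.0, 4.0]
opening: 0.0138
d tool [-0.0724 -0.0004  0.0005] yaw 0.0959 t 4.6667 F [-2.99  0.02  4.01] T [-0.206  0.527  0.129] q [ 0.23  0.21  1.74 -0.    1.19  0.14] op 0.013775644360960158 xdir [-9.e-04 -5.e-04 -1.e+00]
```

View pics/a3.png

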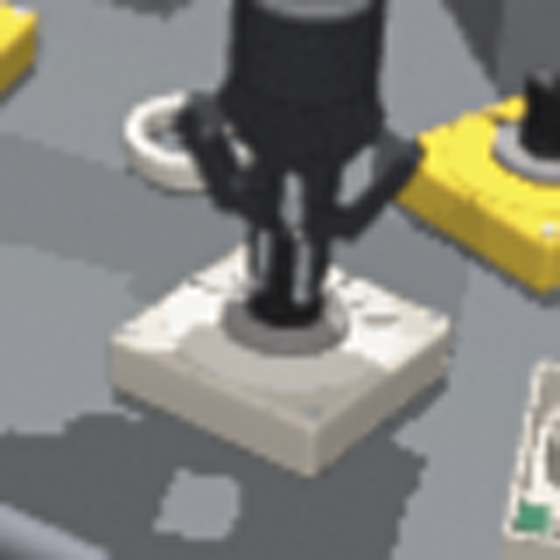

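```bash
python3 -m handwheel '[0,0,0,0,4,0,0, 0,0,0,0,10,0,0, 0,0,0,0,17,0,0, 0,0,0,0,24,0,0, 0,0,0,0,31,0,0, 0,0,0,0,38,0,0, 0,0,0,0,45,0,0, 0,0,0,0,52,0,0, 0,0,0,0,59,0,0, 0,0,0,0,66,0,0, 0,0,0,0,70,0,0, 0,0,0,0,72,0,0]'; python3 -m handwheel '[0,0,0,0,0,0,0,0,0,0,0,0,0,0]'; cat > ang.py <<'E'
from h import *
from scipy.spatial.transform import Rotation as Rr
o=ctrl.get_obs(); M=Rr.from_rotvec(o['tool_rot']).as_matrix()
tot=(-.168-(np.arctan2(M[1,1],M[0,1])-np.pi/2))%(2*np.pi); T=o['wrist_torque'][2]
print('t',o['t'],'total',tot.round(3),'Tz',T.round(3),'knob',(T/.5).round(3),'dial',(tot-T/.5).round(3),o['tool_pos'].round(4),o['contact_force'].round(1),o['opening'])
E
python3 ang.py;python3 rem.py
python3 - <<'E'
from h import *
s,_=ctrl.get_image('scene'); v=proj('scene',[[.5857,.2137,.06]])[0].astype(int)
a=cv2.resize(s[v[1]-40:v[1]+40,v[0]-40:v[0]+40],(400,400),interpolation=cv2.INTER_CUBIC)
s,_=ctrl.get_image('top'); v=proj('top',[[.5857,.2137,.04]])[0].astype(int)
b=cv2.resize(s[v[1]-40:v[1]+40,v[0]-40:v[0]+40],(400,400),interpolation=cv2.INTER_CUBIC)
cv2.imwrite('pics/a4.png',np.hstack([a,b]))
E
```

```text
t: 5.72
tool_pos: [0.5855, 0.2145, 0.0576]
tool_rot: [1.994, 0.415, -1.998]
contact_force: [-5.2, 0.6, 5.6]
opening: 0.0134
t: 5.88
tool_pos: [0.5855, 0.2145, 0.0576]
tool_rot: [1.992, 0.418, -1.997]
contact_force: [-5.1, 0.1, 5.0]
opening: 0.0131
t 5.8833 total 2.561 Tz 0.218 knob 0.436 dial 2.125 [0.5855 0.2145 0.0576] [-5.1  0.1  5. ] 0.013103794548760678
d tool [-0.0724  0.0007  0.0002] yaw -1.1585 t 5.8833 F [-5.08  0.14  4.97] T [-0.099  0.854  0.218] q [0.23 0.21 1.74 0.   1.19 1.39] op 0.013103794548760678 xdir [-0.0021 -0.     -1.    ]
```

View pics/a4.png

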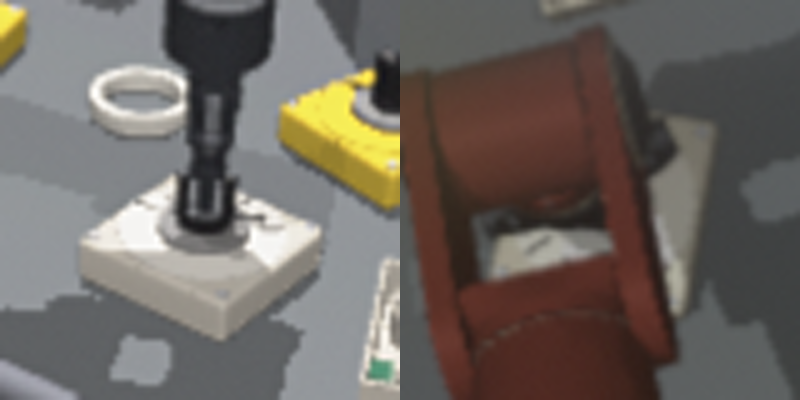

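```bash
python3 - <<'E'
from h import *
ss=[ctrl.get_image('scene')[0] for _ in range(2)]; s=np.mean(ss,0).astype(np.uint8); cv2.imwrite('pics/sc5.png',s)
for d in (2.12,2.25): overlay('scene',s,(.5857,.2137),-.168,d,f'pics/t{d}.png',s=14,r=28)
overlay('scene',s,(.5857,.2137),-.168,2.25,'pics/tt.png',s=14,r=28)
v=proj('scene',[[.5857,.2137,.04]])[0].astype(int)
raw=cv2.resize(s[v[1]-28:v[1]+28,v[0]-28:v[0]+28],(784,784),interpolation=cv2.INTER_CUBIC)
o=cv2.imread('pics/t2.12.png')
cv2.imwrite('pics/a5.png',np.hstack([raw[200:600,350:750],o[200:600,350:750]]))
E
python3 ang.py
```

```text
t 6.0833 total 2.561 Tz 0.17 knob 0.341 dial 2.221 [0.5855 0.2145 0.0576] [-5.1 -0.3  5.7] 0.013381094632648641
```

View pics/a5.png

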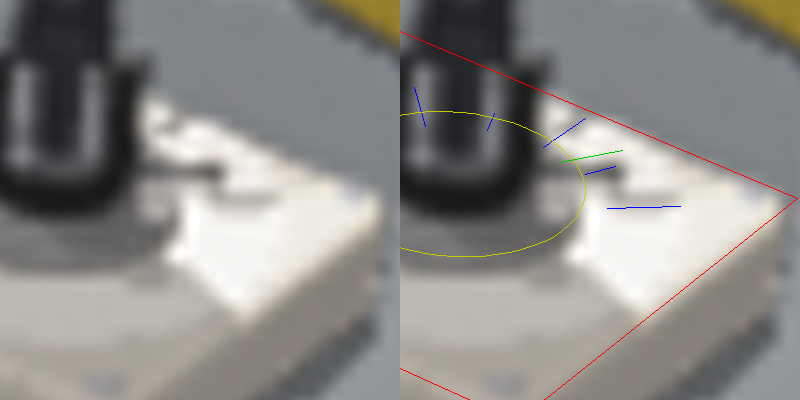

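```bash
cat > ptr.py <<'E'
from h import *
v=proj('scene',[[.5857,.2137,.04]])[0].astype(int)
def c(p): return ((proj('scene',[p])[0]-(v-28)+.5)*14-.5-[350,200]).round()
for d in (1.5,1.6,1.7,2.1,2.2,2.3,2.4,2.5,2.6):
    a=np.pi-.168-d; print(d,[c([.5857+r*np.cos(a),.2137+r*np.sin(a),.046]) for r in(.034,.048)],'mark',[c([.5857+r*np.cos(a),.2137+r*np.sin(a),.037]) for r in(.041,.060)])
E
python3 ptr.py
```

```text
1.5 [array([119., 125.]), array([146., 101.])] mark [array([130., 142.]), array([166., 110.])]
1.6 [array([130., 129.]), array([161., 108.])] mark [array([143., 147.]), array([185., 118.])]
1.7 [array([140., 134.]), array([175., 114.])] mark [array([155., 153.]), array([203., 127.])]
2.1 [array([172., 158.]), array([220., 148.])] mark [array([193., 182.]), array([258., 169.])]
2.2 [array([177., 165.]), array([227., 158.])] mark [array([199., 191.]), array([268., 181.])]
2.3 [array([181., 172.]), array([233., 168.])] mark [array([204., 199.]), array([275., 193.])]
2.4 [array([183., 179.]), array([237., 178.])] mark [array([207., 208.]), array([280., 206.])]
2.5 [array([185., 187.]), array([239., 188.])] mark [array([209., 217.]), array([282., 219.])]
2.6 [array([185., 194.]), array([239., 199.])] mark [array([209., 225.]), array([283., 232.])]
```

```bash
cat > look.py <<'E'
import sys
from h import *
from scipy.spatial.transform import Rotation as Rr
N=int(sys.argv[2]); ims=[];T=[];F=[]
for i in range(N):
    ims.append(ctrl.get_image('scene')[0]); o=ctrl.get_obs(); T.append(o['wrist_torque'][2]); F.append(o['contact_force'])
M=Rr.from_rotvec(o['tool_rot']).as_matrix()
tot=(-.168-(np.arctan2(M[1,1],M[0,1])-np.pi/2))%(2*np.pi); m=np.mean(T)
print('t',o['t'],'total',tot.round(3),'Tz',m.round(3),'sd',np.std(T).round(3),'knob',(m/.5).round(3),'dial',(tot-m/.5).round(3),o['tool_pos'].round(4),np.mean(F,0).round(1),'op',o['opening'].round(4))
s=np.mean(ims,0).astype(np.uint8); cv2.imwrite('pics/%s_raw.png'%sys.argv[1],s)
v=proj('scene',[[.5857,.2137,.04]])[0].astype(int)
r=cv2.resize(s[v[1]-28:v[1]+28,v[0]-28:v[0]+28],(784,784),interpolation=cv2.INTER_CUBIC)[200:600,350:750]
cv2.imwrite('pics/%s.png'%sys.argv[1],cv2.resize(r,(600,600)))
E
python3 look.py b1 10
```

```text
Traceback (most recent call last):
  File "look.py", line 9, in <module>
    print('t',o['t'],'total',tot.round(3),'Tz',m.round(3),'sd',np.std(T).round(3),'knob',(m/.5).round(3),'dial',(tot-m/.5).round(3),o['tool_pos'].round(4),np.mean(F,0).round(1),'op',o['opening'].round(4))
                                                                                                                                                                                      ^^^^^^^^^^^^^^^^^^
AttributeError: 'float' object has no attribute 'round'
```

```bash
sed -i "s/o\['opening'\].round(4)/round(o['opening'],4)/" look.py; python3 look.py b1 10
```

```text
t 7.0833 total 2.561 Tz 0.176 sd 0.023 knob 0.353 dial 2.208 [0.5855 0.2145 0.0576] [-5.1 -0.4  5.9] op 0.0133
```

View pics/b1.png

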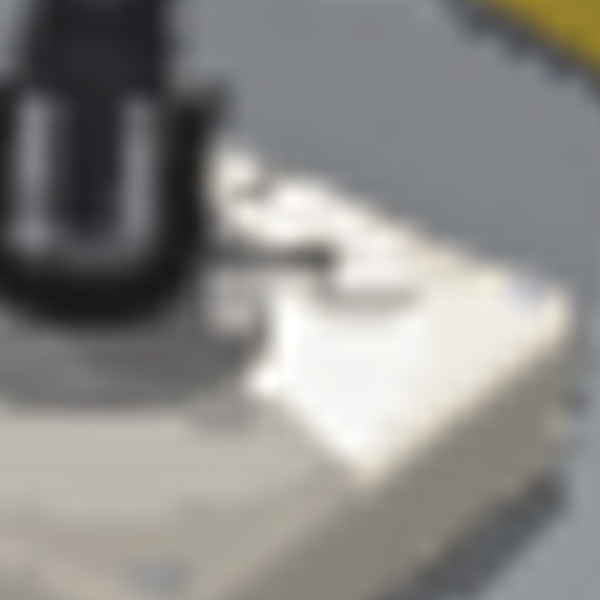

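Pointer is at about 2.2–2.3, just short of the 30 mark at crop (360,295), with lead about 0.34. Continue in small steps.

```bash
python3 -m handwheel '[0,0,0,0,2,0,0, 0,0,0,0,4,0,0, 0,0,0,0,6,0,0, 0,0,0,0,8,0,0, 0,0,0,0,9,0,0, 0,0,0,0,9,0,0]'; python3 look.py b2 8;  python3 -m handwheel '[0,0,0,0,2,0,0, 0,0,0,0,4,0,0, 0,0,0,0,6,0,0, 0,0,0,0,7,0,0,  0,0,0,0,7,0,0]'; python3 look.py b3 10
```

```text
t: 7.58
tool_pos: [0.5854, 0.2145, 0.0576]
tool_rot: [2.084, 0.267, -2.088]
contact_force: [-6.2, 0.6, 6.0]
opening: 0.0128
t 7.9833 total 2.718 Tz 0.161 sd 0.026 knob 0.321 dial 2.397 [0.5854 0.2145 0.0576] [-5.  -0.2  6.1] op 0.0131
t: 8.4
tool_pos: [0.5854, 0.2146, 0.0576]
tool_rot: [2.151, 0.143, -2.155]
contact_force: [-6.3, 1.2, 5.6]
opening: 0.013
t 8.9 total 2.84 Tz 0.17 sd 0.022 knob 0.34 dial 2.5 [0.5854 0.2146 0.0576] [-5.2  0.1  6.1] op 0.0129
```

View pics/b3.png

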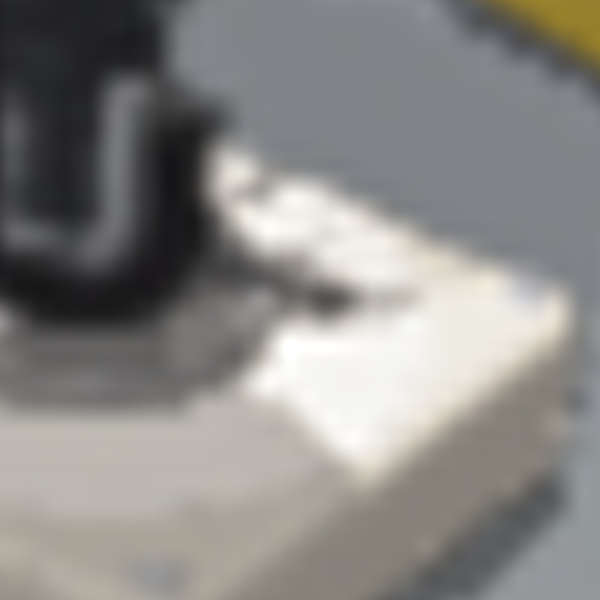

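Feel and picture agree: pointer now lies over and past the 30 mark at crop (330,300). A few degrees more for a clear margin, watching the torque.

```bash
python3 -m handwheel '[0,0,0,0,1,0,0, 0,0,0,0,2,0,0, 0,0,0,0,3,0,0, 0,0,0,0,3.5,0,0,  0,0,0,0,3.5,0,0]'; python3 look.py b4 12
```

```text
t: 9.32
tool_pos: [0.5854, 0.2146, 0.0576]
tool_rot: [2.183, 0.079, -2.187]
contact_force: [-5.2, 0.4, 5.7]
opening: 0.0136
t 9.9167 total 2.902 Tz 0.162 sd 0.039 knob 0.323 dial 2.578 [0.5854 0.2146 0.0576] [-5.3  0.4  6.2] op 0.0132
```

View pics/b4.png

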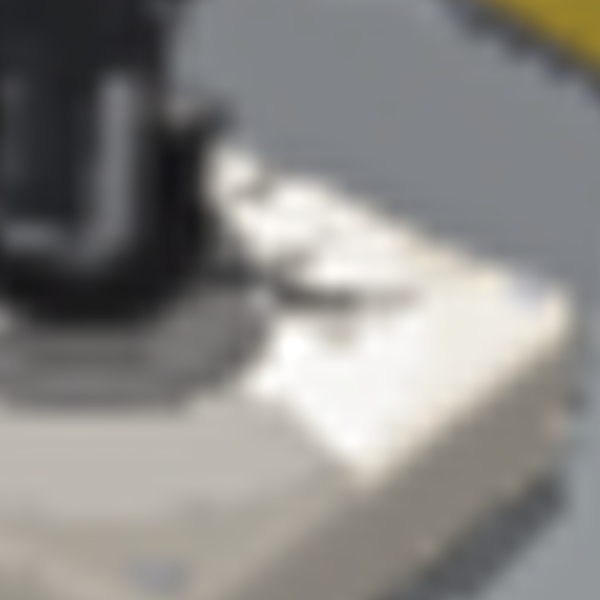

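Clearly past, and the stop wasn't reached (torque is unchanged). Turn back.

```bash
python3 -m handwheel '[0,0,0,0,-4,0,0, 0,0,0,0,-10,0,0, 0,0,0,0,-17,0,0, 0,0,0,0,-24,0,0, 0,0,0,0,-31,0,0, 0,0,0,0,-38,0,0, 0,0,0,0,-45,0,0, 0,0,0,0,-52,0,0, 0,0,0,0,-59,0,0, 0,0,0,0,-65,0,0, 0,0,0,0,-69,0,0, 0,0,0,0,-70,0,0]'; python3 -m handwheel '[0,0,0,0,0,0,0,0,0,0,0,0,0,0]';python3 look.py b5 16
```

```text
t: 10.92
tool_pos: [0.5858, 0.2142, 0.0576]
tool_rot: [1.408, 1.067, -1.41]
contact_force: [-4.1, -1.8, 6.1]
opening: 0.013
t: 11.08
tool_pos: [0.5858, 0.2142, 0.0576]
tool_rot: [1.41, 1.065, -1.412]
contact_force: [-3.4, -1.5, 5.7]
opening: 0.0131
t 11.8833 total 1.681 Tz -0.069 sd 0.026 knob -0.139 dial 1.819 [0.5858 0.2142 0.0576] [-4.2 -1.2  5.3] op 0.0128
```

View pics/b5.png

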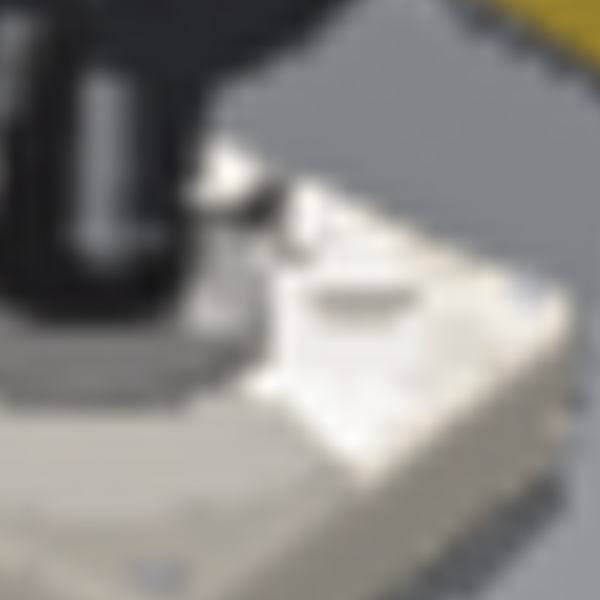

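```bash
python3 -m handwheel '[0,0,0,0,-2,0,0, 0,0,0,0,-4,0,0, 0,0,0,0,-6,0,0, 0,0,0,0,-8,0,0, 0,0,0,0,-10,0,0, 0,0,0,0,-10,0,0]'; python3 look.py b6 24
```

```text
t: 12.38
tool_pos: [0.5859, 0.2142, 0.0576]
tool_rot: [1.283, 1.16, -1.285]
contact_force: [-4.1, -1.9, 5.2]
opening: 0.0132
t 13.5833 total 1.506 Tz -0.086 sd 0.028 knob -0.173 dial 1.679 [0.5859 0.2142 0.0576] [-3.8 -1.3  5. ] op 0.0131
```

View pics/b6.png

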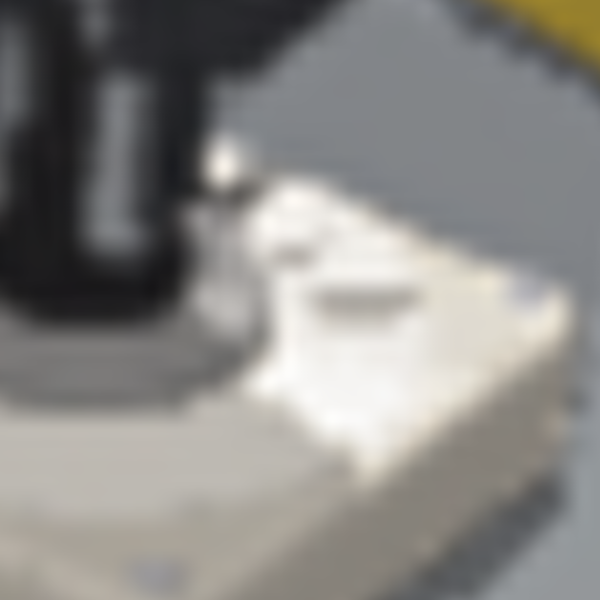

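```bash
python3 -m handwheel '[0,0,0,0,-1,0,0, 0,0,0,0,-2,0,0, 0,0,0,0,-3,0,0, 0,0,0,0,-3.5,0,0, 0,0,0,0,-3.5,0,0]'; python3 look.py b7 24
```

```text
t: 14.0
tool_pos: [0.5859, 0.2142, 0.0576]
tool_rot: [1.239, 1.19, -1.241]
contact_force: [-2.9, -0.7, 5.0]
opening: 0.0135
t 15.2 total 1.445 Tz -0.088 sd 0.032 knob -0.177 dial 1.622 [0.5859 0.2142 0.0577] [-3.6 -1.3  5.3] op 0.0133
```

```bash
python3 -m handwheel '[0,0,0,0,2,0,0, 0,0,0,0,5,0,0, 0,0,0,0,7,0,0, 0,0,0,0,9,0,0, 0,0,0,0,9,0,0]'; python3 look.py b8 16
```

```text
t: 15.62
tool_pos: [0.5858, 0.2142, 0.0576]
tool_rot: [1.354, 1.108, -1.356]
contact_force: [-3.5, -1.8, 5.8]
opening: 0.013
t 16.4167 total 1.602 Tz -0.005 sd 0.029 knob -0.01 dial 1.613 [0.5858 0.2142 0.0576] [-3.8 -1.1  5.2] op 0.0133
```

Torque is about zero, pointer estimate 1.61. Release and move clear for a top view.

```bash
python3 -m handwheel '[0.25,0,0,0,0,0,0, 0.5,0,0,0,0,0,0, 1,0,0,0,0,0,0, 1,0,0,0,0,0,0, 1,0,0,0,0,0,0, 1,0,0,0,0,0,0, 1,-0.01,0,0,0,0,0, 1,-0.03,0,0,0,0,0, 1,-0.05,0,0,0,0,0, 1,-0.08,0,0,0,0,0, 1,-0.11,0,0,0,0,0, 1,-0.14,0,0,0,0,0]';python3 -m handwheel '[1,0,0,0.02,0,0,0, 1,0,0,0.05,0,0,0, 1,0,0,0.08,0,0,0, 1,0,0,0.11,0,0,0, 1,0,0,0.14,0,0,0, 1,0,0,0.17,0,0,0, 1,0,0,0.2,0,0,0, 1,0,0,0.23,0,0,0, 1,0,0,0.26,0,0,0, 1,0,0,0.28,0,0,0, 1,0,0,0.3,0,0,0, 1,0,0,0.3,0,0,0]'
python3 - <<'E'
from h import *
im=np.mean([ctrl.get_image('top')[0] for _ in range(10)],0).astype(np.uint8); cv2.imwrite('pics/topf.png',im)
s=np.mean([ctrl.get_image('scene')[0] for _ in range(3)],0).astype(np.uint8); cv2.imwrite('pics/scf.png',s)
cv2.imwrite('pics/of.png',ortho('top',im,(.5857,.2137),.040,half=.07))
overlay('top',im,(.5857,.2137),-.168,1.6,'pics/ovf.png',s=12,r=24)
print(ctrl.get_obs()['t'])
E
```

```text
t: 17.42
tool_pos: [0.5861, 0.2143, 0.1994]
tool_rot: [1.356, 1.108, -1.355]
contact_force: [0.4, 0.0, -1.2]
opening: 0.0854
t: 18.42
tool_pos: [0.5261, -0.0826, 0.1983]
tool_rot: [1.357, 1.104, -1.358]
contact_force: [-0.4, -0.1, 1.1]
opening: 0.0853
19.0667
```

View pics/of.png

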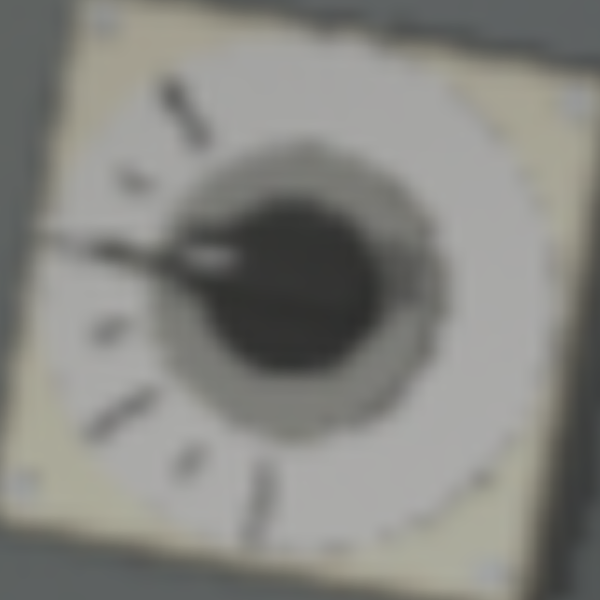

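View pics/topf.png

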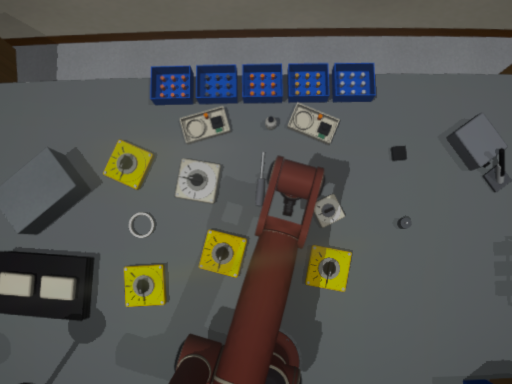

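Pointer sits in line with the 20 mark, at (40–150, 235–257) in the crop. I'll quantify by comparing ring profiles of the marks and pointer.

```bash
python3 - <<'E'
from h import *
def angs(fn,C,z,r0,r1,dial):
    im=cv2.cvtColor(cv2.imread(fn),cv2.COLOR_BGR2GRAY).astype(np.float32)
    d=np.linspace(dial-.17,dial+.17,137); out=[]
    for r in np.linspace(r0,r1,7):
        a=np.pi-.168-d
        P=np.stack([C[0]+r*np.cos(a),C[1]+r*np.sin(a),np.full_like(a,z)],-1)
        m=proj('top',P).astype(np.float32); v=cv2.remap(im,m[None,:,0],m[None,:,1],cv2.INTER_CUBIC)[0]
        w=np.clip(np.percentile(v,75)-v-8,0,None)**1
        out.append((d*w).sum()/max(w.sum(),1e-6))
    return np.median(out),np.std(out)
C=(.5857,.2137)
for m in(0,10,30): print('mark',m,.08*m,angs('pics/topf.png',C,.037,.050,.058,.08*m))
print('mark20 init',angs('pics/top0.png',C,.037,.043,.058,1.6)); print('mark20 now outer',angs('pics/topf.png',C,.037,.053,.058,1.6))
for z in(.038,.040,.046): print(z,'pointer now',angs('pics/topf.png',C,z,.032,.044,1.6),'start',angs('pics/top0.png',C,z,.036,.046,.43))
E
```

```text
mark 0 0.0 (np.float64(0.03212706283527159), np.float64(0.004178977861139892))
mark 10 0.8 (np.float64(0.8428109290811625), np.float64(0.004580844478877561))
mark 30 2.4 (np.float64(2.4151717684609584), np.float64(0.0018216149600505434))
mark20 init (np.float64(1.636002042486226), np.float64(0.006987577619126827))
mark20 now outer (np.float64(1.6381546253979025), np.float64(0.001214566093110076))
0.038 pointer now (np.float64(1.6586742134345944), np.float64(0.006187658681572221)) start (np.float64(0.440774928917539), np.float64(0.002212175450061848))
0.04 pointer now (np.float64(1.6527250829247346), np.float64(0.006049284982660896)) start (np.float64(0.42975831934740505), np.float64(0.002472229386126634))
0.046 pointer now (np.float64(1.6377963000014224), np.float64(0.004657105822415384)) start (np.float64(0.4016810720493344), np.float64(0.00409600166741604))
```

View pics/ovf.png

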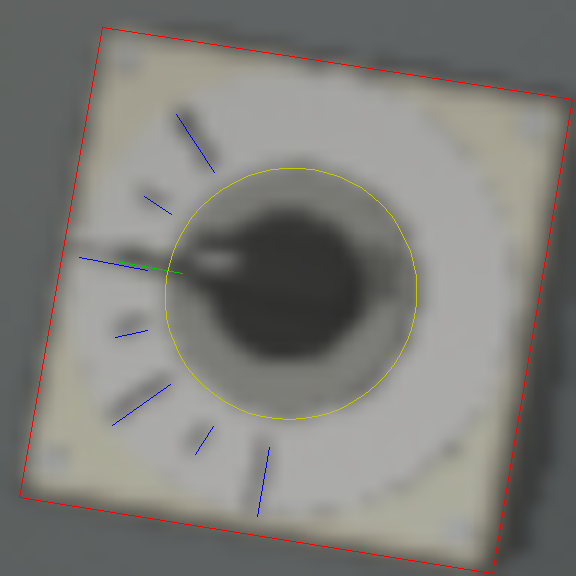

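Refitting centre and yaw to all the marks shifts the yaw by −0.013 and the centre by about 1.5 mm. The pointer then reads 1.59–1.61, and the mechanical estimate at release was 1.60. That's on the 20 mark, so I'm handing in.

```bash
python3 -c "
from station import ctrl
ctrl.finish_job(); print(ctrl.get_obs()['t'])"
```

```text
the job is handed in; nothing more can be done
the job is handed in; nothing more can be done
```

The large beige timer is wound past 30 and set to the 20-minute mark, and I handed the job in at about 19 s of the 64 s. No verdict was reported.

- **Winding:** I wound the knob clockwise until the pointer read about 2.56 rad (32 minutes). The knob led the pointer by about 0.32–0.35 rad on average, and the torque didn't rise at the end, so the stop was not reached. Single torque readings were noisy, the highest about 0.44 rad, still under the 0.55 limit.
- **Setting:** I turned it back to the 20 mark, eased the knob until the torque was near zero, let go and moved the arm clear.
- **Last checks:** The top view shows the pointer in line with the 20 mark, at 1.59–1.61 rad (target 1.60). The knob angle and torque before release, with the same yaw correction, gave 1.60.
- **What disagreed:** My first fit of the case was off by about 1.5 mm and 0.013 rad. Against it the raw pointer reading was 1.64–1.66, and the 20 mark itself read 1.64. I corrected this using all four long marks. The scene camera was too coarse to confirm the angle.
- **Other things on the bench:** I touched nothing else, and the final top view shows no visible change. The arm partly hides the small timer there, but it stayed well above and beside it.

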